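# Return the setup spacers to their labelled slots

## Robot

A 7-joint arm with a two-finger parallel gripper is mounted at the origin on a cart in front of the work surface, level with it; the furniture and walls round the work are solid. World frame = base frame: x ahead of the robot, y to its left, z up, the work surface at z = 0. Lengths are in m, angles in rad, forces in N, time in s.
With the tool pointing down it reaches from about 0.4 to 0.85 m from the base axis. Payload 10.4 kg.
Tool frame: the origin (TCP) lies on the centre line of the jaws, within the pads' length; the fingertips stand 8 mm ahead of it and the grasp point (between the pads) lies 11 mm behind it (r.finger_overhang is the distance from the TCP to the fingertips, in m); z points along the fingers, y is the line along which they close (so a half turn about z gives the same grasp; the last joint's range is limited). The gripper opens to 87 mm and grips with 3 to 60 N. Pads are 19 mm wide; open, the fingers measure 117 mm over their backs; the gripper's body (75 mm by 190 mm) begins 51 mm behind the grasp point.
Start: joints at [-1.204, 0.332, -0.065, 1.46, 0.022, 1.35, -0.088], TCP at [0.237, 0.578, 0.231] pointing down, gripper open.
Joint ranges: [-2.6, 2.6], [-0.5, 2.12], [-1.47, 1.34], [0.16, 2.42], [-1.27, 4.41], [0.06, 2.06], [-2.6, 2.6]. Speed limits (rad/s): [2.22, 2.22, 2.79, 2.79, 3.14, 3.14, 3.14].

## Interface

Orientations are given as a unit quaternion [x, y, z, w].
In Python, from bench import r, vision gives the robot as it stands.
- The arm moves only by the tool drive_tool, never from a script. Its argument "series" is a list of rows, each a list of 2 entries, a list of its own where there are three numbers: the shift along the world's x, y, z in cm, then the turn about the world's z in degrees. A call has exactly 10 rows; each row shifts and turns the commanded pose from where the row before left it; what a row does not reach is not made up. A row lasts 1/8 s, in which the tool goes at most 62.5 mm and 10.7 degrees, less where a joint would pass 70% of its speed; a pose out of reach is approached as far as the arm can. A call with a gripper value outside its range is refused whole. "hand" is the closure, from 0 (fully open) to 1 (shut), set as the call begins (left out, the last holds). The fingers move at their own pace and stop on an object; "newtons" is the grip in N (left out, the last holds). Time passes only in rows, so rows that do not move let the fingers close, or fill a call up. It gives the time, the measured TCP pose, the force, the opening and the grip force at its end, in the units of the state.
- r.read_state(): the state, without advancing time (a new reading comes with each control period).
- vision.camera(name): name is "scene" or "top" or "wrist"; returns a dict with "color" (400x640x3 uint8, red, green, blue), "intrinsics" (3x3 intrinsics, pixels), "R" (3x3) and "t" (3): a world point X has camera coordinates R X + t; the wrist camera has in their place "mount" (4x4, takes a point from camera to tool coordinates, whose origin is the TCP and whose axes are the flange's). Camera axes: x right, y down, z forward; pixel columns grow to the right and rows downward; lengths in m; the calibration is good to about 2 mm. A picture is of the moment at which its call begins: read the wrist's pose just before it. There is no depth.
- r.close_job(): hands the job in; it is judged then, once.
The state is a dict: "time": time; "joint_positions": joint angles; "joint_vel": joint speeds; "joint_torque": joint torques, N m; "ee_pos": TCP position; "eef_rot": TCP orientation; "ft_force": force on the tool from outside, world axes, zero at the start; "torque": the same for the moment, N m; "width": finger opening in m; "grip_force": force on a finger pad.
Only numpy, scipy, OpenCV 4.12 (cv2) and the standard library are available. Lean on these libraries where they do the work, as an engineer would, in place of code of your own. Each camera call takes 0.05 s, during which the arm holds its last target. There are 200 camera calls.

## Task

Put the shortest and the tallest of the three steel spacers back in the rack, each standing upright in the slot whose label shows a bar as long as that spacer is high. Set them down gently, do not drop them. The middle spacer is still wanted for the job: leave it standing where it is, and do not disturb the other parts on the bench.

Things in the scene. Friction and masses are not known exactly. Their poses are not given: they have to be found in the camera images.
- rack: fixed wooden board 146 x 216 mm, 6 mm thick, that carries three equal grey plastic slots side by side 68 mm apart along its y axis. Origin: centre of its underside, on the table top; x points from the labels to the pockets (away from the robot), y along the row of slots, z up. It may stand turned by up to 0.25 rad.
- short_spacer: loose plain steel tube (turned spacer), outside diameter 25 mm, 35 mm high, standing upright on the table: the shortest one of three alike but for their height. Origin: centre of its underside; z is its axis, up. About 0.05 to 0.16 kg.
- short_spacer_mid (a point): centre of the short spacer, on its axis at half height (17.5 mm above its underside)
- middle_spacer: loose plain steel tube (turned spacer), outside diameter 25 mm, 50 mm high, standing upright on the table: the middle one of three alike but for their height. Origin: centre of its underside; z is its axis, up. About 0.05 to 0.16 kg.
- middle_spacer_mid (a point): centre of the middle spacer, on its axis at half height (25 mm above its underside)
- tall_spacer: loose plain steel tube (turned spacer), outside diameter 25 mm, 65 mm high, standing upright on the table: the tallest one of three alike but for their height. Origin: centre of its underside; z is its axis, up. About 0.05 to 0.16 kg.
- tall_spacer_mid (a point): centre of the tall spacer, on its axis at half height (32.5 mm above its underside)
- slot_short: fixed grey slot on the rack for the 35 mm spacer: a shallow square open pocket, 44 x 44 mm inside, 4 mm walls; floor 3 mm and rim 12 mm above the origin (rim 18 mm above the table). The three slots differ only in their labels and stand in any order. Origin: centre of the pocket's underside, 6 mm above the table; axes as the rack's; the label tile lies at -x.
- slot_short_label (a point): centre of this slot's white label tile, 64.5 mm in front (-x) of the pocket centre, almost level; on it a dark bar 25 mm wide and 35 mm long, the true-size side view of its spacer, length along x. Tile 76 x 52 mm, nowhere higher than 20 mm above the table.
- slot_short_floor (a point): centre of the pocket floor of the slot for the 35 mm spacer, 9 mm above the table: the underside of the spacer rests at this height
- slot_middle: fixed grey slot on the rack for the 50 mm spacer: a shallow square open pocket, 44 x 44 mm inside, 4 mm walls; floor 3 mm and rim 12 mm above the origin (rim 18 mm above the table). The three slots differ only in their labels and stand in any order. Origin: centre of the pocket's underside, 6 mm above the table; axes as the rack's; the label tile lies at -x.
- slot_middle_label (a point): centre of this slot's white label tile, 64.5 mm in front (-x) of the pocket centre, almost level; on it a dark bar 25 mm wide and 50 mm long, the true-size side view of its spacer, length along x. Tile 76 x 52 mm, nowhere higher than 20 mm above the table.
- slot_middle_floor (a point): centre of the pocket floor of the slot for the 50 mm spacer, 9 mm above the table: the underside of the spacer rests at this height
- slot_tall: fixed grey slot on the rack for the 65 mm spacer: a shallow square open pocket, 44 x 44 mm inside, 4 mm walls; floor 3 mm and rim 12 mm above the origin (rim 18 mm above the table). The three slots differ only in their labels and stand in any order. Origin: centre of the pocket's underside, 6 mm above the table; axes as the rack's; the label tile lies at -x.
- slot_tall_label (a point): centre of this slot's white label tile, 64.5 mm in front (-x) of the pocket centre, almost level; on it a dark bar 25 mm wide and 65 mm long, the true-size side view of its spacer, length along x. Tile 76 x 52 mm, nowhere higher than 20 mm above the table.
- slot_tall_floor (a point): centre of the pocket floor of the slot for the 65 mm spacer, 9 mm above the table: the underside of the spacer rests at this height
- bearing: loose ball bearing lying flat, 47 mm across, 14 mm high; bystander, not to be moved. Origin: centre of its underside
- nut: loose steel hexagon nut lying flat, 31 x 36 mm, 16 mm high; bystander, not to be moved. Origin: centre of its underside
- bolt: loose steel bolt lying down, 80 mm long along its y, head 26 mm; bystander, not to be moved. Origin: centre of its underside
- machined_block: loose milled steel block 45 x 60 x 32 mm (x, y, z); bystander, not to be moved. Origin: centre of its underside
Mind the look-alikes: they are no part of the job. Leave any green or red look-alike of the middle_spacer alone. What is shaped like the tall_spacer but green is not meant.

How it is judged:
By the outcome, as a careful person would: the job done as asked, in the order asked, and still so for the second after the job is handed in, with the robot touching nothing.
It also fails if it takes over 59 s, if anything falls off the work surface, if the arm or the gripper's body presses on something with over 40 N, if the wrist force passes 120 N, or if a joint passes its speed limit or range.

## Working session

There is one attempt and no reset: what is moved stays moved. The work goes in short steps, Python scripts to look and compute and a tool call to move; the robot and the scene stay as the last step left them, time stands still between calls to the robot, and variables do not carry over. Pictures are saved under pics/ and viewed, at most 10 in all, crops included, and the job is handed in when it is done.

Besides the shell and the picture viewer there is one more tool, called after "Request:" as name(argument=value, ...), one argument or row to a line, values as JSON. drive_tool: Moves the arm, as the interface text tells. Its arguments: {"type":"object","properties":{"series":{"type":"array"},"hand":{"type":"number"},"newtons":{"type":"number"}},"required":["series"]}

```bash
mkdir -p pics; python3 - <<'E'
from bench import r, vision
import cv2, numpy as np, pickle
s=r.read_state(); print(s['time'],s['ee_pos'],s['eef_rot'],s['width'],r.finger_overhang)
d={}
for n in ['top','scene']:
    c=vision.camera(n); d[n]=c
    cv2.imwrite(f'pics/{n}0.png',cv2.resize(c['color'][:,:,::-1],(800,500),interpolation=cv2.INTER_CUBIC))
    print(n,c['intrinsics'],c['R'],c['t'])
pickle.dump(d,open('c0.pkl','wb'))
E
```

```text
0.0 [0.23738692 0.57776745 0.22976313] [ 1.93679261e-01  9.81064659e-01 -6.83786283e-04 -1.01640472e-04] 0.08714317909983796 0.008
top [[441.20042573   0.         318.74320563]
 [  0.         441.20042573 193.48340525]
 [  0.           0.           1.        ]] [[-0.01989736 -0.99979621  0.00340973]
 [-0.99584347  0.01951529 -0.08896598]
 [ 0.08888131 -0.00516574 -0.99602883]] [0.1798238  0.53166209 1.04264038]
scene [[440.43738028   0.         325.46404463]
 [  0.         440.43738028 200.51174904]
 [  0.           0.           1.        ]] [[ 0.73090698 -0.68219553 -0.01960209]
 [-0.4834031  -0.49721775 -0.72048313]
 [ 0.48176387  0.53608186 -0.69319536]] [-0.27761653  0.38095573  0.70359327]
```

View pics/top0.png

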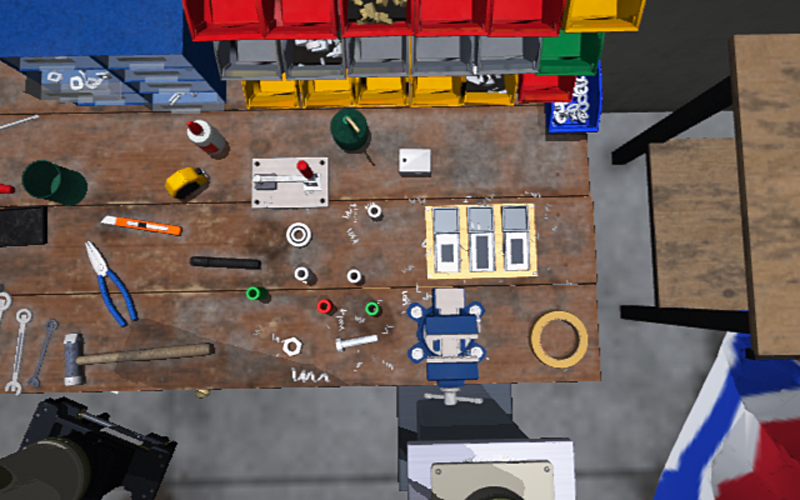

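View pics/scene0.png

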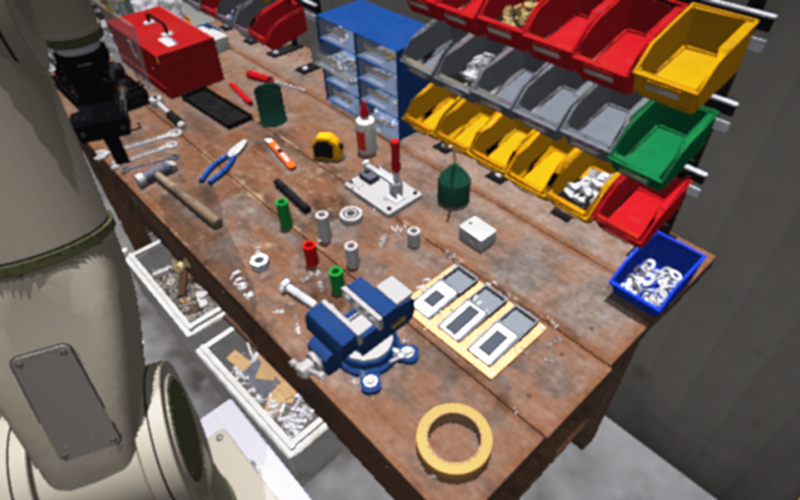

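The top view shows three steel spacers near (302,274), (355,276) and (374,211), and the rack at about (482,240). Its bars read short, long, middle from left to right. Next I'll enlarge the crops.

```bash
python3 - <<'E'
import pickle,cv2,numpy as np
d=pickle.load(open('c0.pkl','rb'))
t=d['top']['color'][155:235,230:440,::-1]; s=d['scene']['color'][155:310,240:450,::-1]
a=cv2.resize(t,None,fx=3.8,fy=3.8,interpolation=cv2.INTER_CUBIC)
cv2.imwrite('pics/t1.png',a)
cv2.imwrite('pics/s1.png',cv2.resize(s,None,fx=3.8,fy=3.8,interpolation=cv2.INTER_CUBIC))
E
```

```text
(no output)
```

View pics/t1.png

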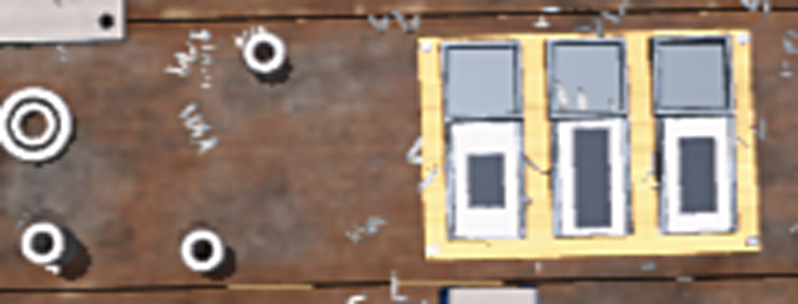

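View pics/s1.png

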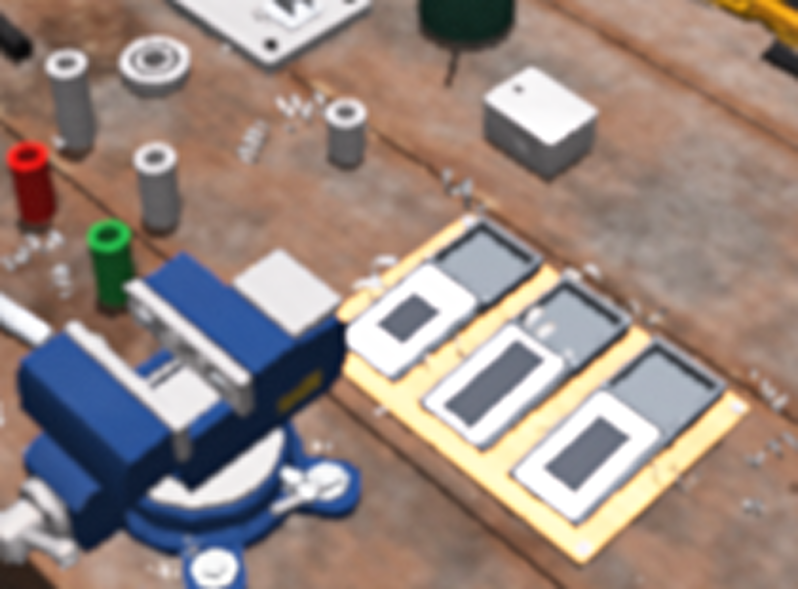

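Enlarged: the ring tops in the top crop are tall (43,243), middle (203,250) and short (264,52). The bars from left to right are short, tall, middle. The board corners are (418,38), (748,32), (760,250) and (428,260).

```bash
cat >h.py <<'E'
import numpy as np,pickle
def ray(c,u,v,z):
    R,t,K=c['R'],c['t'],c['intrinsics']
    o=-R.T@t; d=R.T@np.linalg.solve(K,[u,v,1.]); return o+d*(z-o[2])/d[2]
E
python3 - <<'E'
from h import *
d=pickle.load(open('c0.pkl','rb'))
T=lambda x,y,z: ray(d['top'],230+(x+.5)/3.8-.5,155+(y+.5)/3.8-.5,z)
S=lambda x,y,z: ray(d['scene'],240+(x+.5)/3.8-.5,155+(y+.5)/3.8-.5,z)
np.set_printoptions(precision=4,suppress=True)
for n,a,b,h in [('tall',(43,243),(67,65),.065),('mid',(203,250),(156,158),.05),('short',(264,52),(346,112),.035)]:
    print(n,T(*a,h),S(*b,h))
    print('  wrong heights',[ (k,np.round(np.linalg.norm(T(*a,k)-S(*b,k)),4)) for k in (.035,.05,.065)])
c=np.array([T(*p,.006) for p in [(418,38),(748,32),(760,250),(428,260)]])[:,:2]
print('board',c,c.mean(0),np.linalg.norm(c-np.roll(c,-1,0),axis=1))
e=(c[0]+c[3]-c[1]-c[2]); print('yaw',np.arctan2(-e[0],e[1])); e=(c[0]+c[1]-c[2]-c[3]); print('yaw',np.arctan2(e[1],e[0]))
for n,ps in [('pk_short',[(443,43),(520,42),(523,118),(445,120)]),('pk_tall',[(549,41),(626,39),(629,114),(549,117)]),('pk_mid',[(654,38),(731,37),(735,112),(657,114)])]:
    q=np.array([T(*p,.018) for p in ps]);print(n,q.mean(0),np.linalg.norm(q-np.roll(q,-1,0),axis=1))
for n,p in [('lab_s',(486,180)),('lab_t',(592,177)),('lab_m',(699,174))]: print(n,T(*p,.018))
for p in [(475,222),(541,265),(385,378),(310,320)]: pass
E
```

```text
tall [0.4768 0.3502 0.065 ] [0.4786 0.3481 0.065 ]
  wrong heights [(0.035, np.float64(0.031)), (0.05, np.float64(0.0153)), (0.065, np.float64(0.0028))]
mid [0.471  0.2543 0.05  ] [0.4739 0.2533 0.05  ]
  wrong heights [(0.035, np.float64(0.016)), (0.05, np.float64(0.003)), (0.065, np.float64(0.0144))]
short [0.5957 0.2153 0.035 ] [0.5986 0.2146 0.035 ]
  wrong heights [(0.035, np.float64(0.003)), (0.05, np.float64(0.0139)), (0.065, np.float64(0.0287))]
board [[ 0.6072  0.1162]
 [ 0.607  -0.0987]
 [ 0.4653 -0.1005]
 [ 0.4631  0.1132]] [0.5356 0.0076] [0.2149 0.1417 0.2137 0.1442]
yaw 0.00458776616131836
yaw 0.016713843889049226
pk_short [0.5769 0.076  0.018 ] [0.0495 0.0492 0.05   0.0498]
pk_tall [0.5775 0.0082 0.018 ] [0.0496 0.0485 0.0513 0.0491]
pk_mid [ 0.5778 -0.0599  0.018 ] [0.0496 0.0486 0.0501 0.0492]
lab_s [0.513  0.0756 0.018 ]
lab_t [0.5136 0.0079 0.018 ]
lab_m [ 0.5142 -0.0605  0.018 ]
```

Both cameras agree within 3 mm, and the heights match the identities. I'll place the short spacer first, so I go above it with the jaw line along y.

Request:
drive_tool(
  series=[
    [[4,-4,-0.5],2.5],
    [[4,-4,-0.5],2.5],
    [[4,-4,-0.5],2.5],
    [[4,-4,-0.5],2.5],
    [[4,-4,-0.5],2.5],
    [[4,-4,-0.5],2.5],
    [[4,-4,-0.5],2.5],
    [[4,-4,-0.5],2.5],
    [[4,-4.3,-0.5],2.4],
    [[0,0,0],0],
  ],
  hand=0,
  newtons=25,
)

```text
time: 1.35
ee_pos: [0.6, 0.209, 0.1844]
eef_rot: [0.003, 1.0, -0.002, -0.0]
ft_force: [-1.0, 0.6, -0.9]
width: 0.0869
grip_force: 0.0
```

```bash
cat >>h.py <<'E'
from scipy.spatial.transform import Rotation as Ro
def wrist(name):
    from bench import r,vision
    import cv2
    s=r.read_state(); c=vision.camera('wrist'); M=c['mount']; R=Ro.from_quat(s['eef_rot']).as_matrix()
    Rc=R@M[:3,:3]; o=R@M[:3,3]+s['ee_pos']
    c['R']=Rc.T; c['t']=-Rc.T@o; pickle.dump(c,open(name+'.pkl','wb'))
    cv2.imwrite(f'pics/{name}.png',c['color'][:,:,::-1]); print(s['time'],s['ee_pos'],s['eef_rot'],s['width'],s['grip_force'],s['ft_force'])
    return c
def px(c,X):
    p=c['intrinsics']@(c['R']@np.array(X)+c['t']); return p[:2]/p[2]
E
python3 -c "
from h import *
c=wrist('w1'); print(px(c,[.597,.215,.035]),px(c,[.597,.215,0]))"
```

```text
1.35 [0.60004804 0.20900194 0.18441832] [ 3.19643650e-03  9.99993508e-01 -1.65756641e-03 -1.40902244e-04] 0.08690192958400252 0.0 [-0.97351012  0.62304904 -0.9326641 ]
[323.81908856 186.79661996] [323.40596171 179.6493018 ]
```

View pics/w1.png

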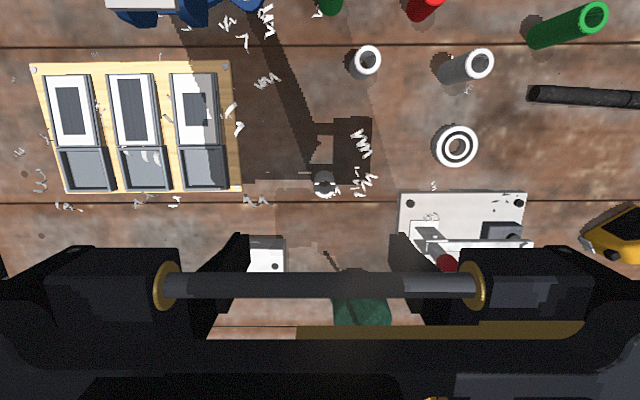

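The wrist view shows the short spacer in shadow near (323,183), close to the predicted (324,187). I'll enlarge that part to refine it.

```bash
python3 -c "
import cv2
i=cv2.imread('pics/w1.png')[150:220,280:370]
cv2.imwrite('pics/w1c.png',cv2.convertScaleAbs(cv2.resize(i,None,fx=7,fy=7,interpolation=cv2.INTER_CUBIC),alpha=1.6))"
```

```text
(no output)
```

View pics/w1c.png

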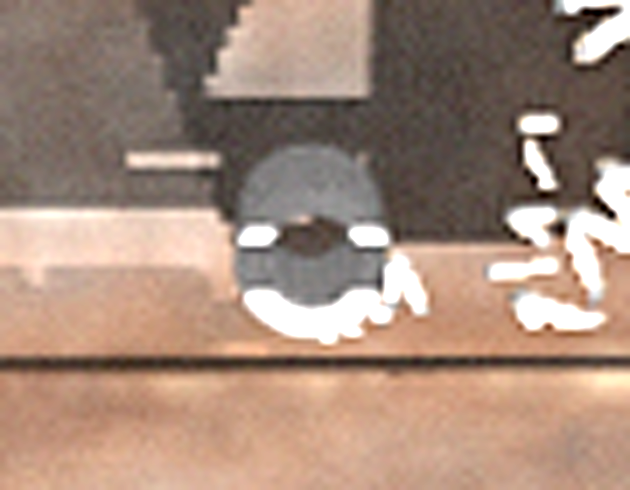

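The ring centre is at about (324,186), so the estimate of (0.597, 0.215) stands. Descending most of the way, then checking.

Request:
drive_tool(
  series=[
    [[0,0,0],0],
    [[0,0,-2],0],
    [[0,0,-2],0],
    [[0,0,-2],0],
    [[0,0,-2],0],
    [[0,0,-1],0],
    [[0,0,-1],0],
    [[0,0,0],0],
    [[0,0,0],0],
    [[0,0,0],0],
  ],
)

```text
time: 2.65
ee_pos: [0.5979, 0.2153, 0.0862]
eef_rot: [-0.001, 1.0, 0.0, 0.0]
ft_force: [0.4, 0.8, -0.2]
width: 0.087
grip_force: 0.0
```

Position settled. Descending to TCP z = 0.021.

Request:
drive_tool(
  series=[
    [[0,0,-1.5],0],
    [[0,0,-1.5],0],
    [[0,0,-1.5],0],
    [[0,0,-1],0],
    [[0,0,-0.6],0],
    [[0,0,-0.4],0],
    [[0,0,0],0],
    [[0,0,0],0],
    [[0,0,0],0],
    [[0,0,0],0],
  ],
)

```text
time: 3.9
ee_pos: [0.5976, 0.2152, 0.0208]
eef_rot: [-0.001, 1.0, 0.0, 0.0]
ft_force: [-0.2, -0.0, 0.5]
width: 0.0872
grip_force: 0.0
```

Request:
drive_tool(
  series=[
    [[0,0,0],0],
    [[0,0,0],0],
    [[0,0,0],0],
    [[0,0,0],0],
    [[0,0,0],0],
    [[0,0,0],0],
    [[0,0,0],0],
    [[0,0,0],0],
    [[0,0,0],0],
    [[0,0,0],0],
  ],
  hand=1,
  newtons=25,
)

```text
time: 5.15
ee_pos: [0.5975, 0.2151, 0.0206]
eef_rot: [-0.001, 1.0, 0.0, -0.0]
ft_force: [-0.1, -1.0, 0.9]
width: 0.0243
grip_force: 25.0
```

Gripped (width 24 mm). Lift and carry to above the short slot at (0.578, 0.076).

Request:
drive_tool(
  series=[
    [[0,0,1],0],
    [[0,0,2],0],
    [[0,0,2],0],
    [[0,-2,1],0],
    [[-0.5,-3,0],0],
    [[-0.5,-3,0],0],
    [[-0.5,-3,0],0],
    [[-0.5,-2.9,0],0],
    [[0,0,0],0],
    [[0,0,0],0],
  ],
)

```text
time: 6.4
ee_pos: [0.5775, 0.0759, 0.0809]
eef_rot: [-0.0, 1.0, 0.0, 0.0]
ft_force: [0.1, 0.4, -1.2]
width: 0.024
grip_force: 25.0
```

Request:
drive_tool(
  series=[
    [[0,0,-0.5],0],
    [[0,0,-1],0],
    [[0,0,-1],0],
    [[0,0,-0.5],0],
    [[0,0,0],0],
    [[0,0,0],0],
    [[0,0,0],0],
    [[0,0,0],0],
    [[0,0,0],0],
    [[0,0,0],0],
  ],
)

```text
time: 7.65
ee_pos: [0.5775, 0.0761, 0.0506]
eef_rot: [-0.001, 1.0, 0.0, 0.0]
ft_force: [-0.1, 0.0, -1.8]
width: 0.024
grip_force: 25.0
```

```bash
python3 -c "
from h import *
c=wrist('w2'); print(px(c,[.578,.076,.018]),[px(c,[.578+a,.076+b,.018]) for a in(-.022,.022) for b in (-.022,.022)])"
```

```text
7.65 [0.57751501 0.07610747 0.05060576] [-5.66607495e-04  9.99999839e-01  2.76920622e-05  2.18812406e-05] 0.024043352698579948 24.999140554537007 [-0.12002391  0.04461636 -1.82172341]
[317.42525474 232.49544734] [array([285.39997746, 202.91202816]), array([349.44486501, 202.98580604]), array([287.37891935, 260.18649581]), array([347.45799051, 260.23825199])]
```

View pics/w2.png

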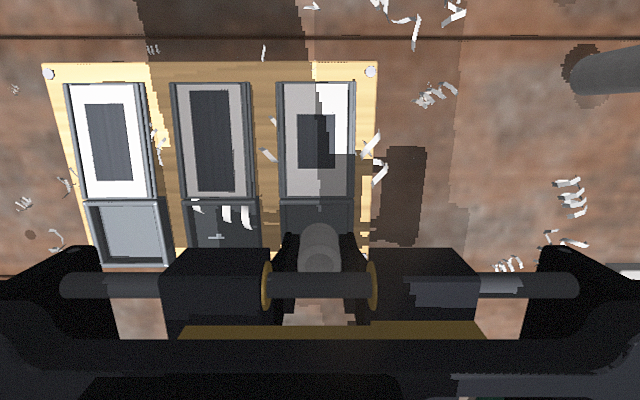

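The spacer hangs over the rightmost pocket in this view, the one with the shortest bar (inner edges at columns ~285–350, as predicted). Lowering gently.

Request:
drive_tool(
  series=[
    [[0,0,-0.5],0],
    [[0,0,-0.5],0],
    [[0,0,-0.5],0],
    [[0,0,-0.2],0],
    [[0,0,-0.1],0],
    [[0,0,-0.1],0],
    [[0,0,-0.05],0],
    [[0,0,-0.05],0],
    [[0,0,0],0],
    [[0,0,0],0],
  ],
)

```text
time: 8.95
ee_pos: [0.5775, 0.0762, 0.0306]
eef_rot: [-0.001, 1.0, 0.0, 0.0]
ft_force: [-1.3, -0.7, -0.5]
width: 0.0245
grip_force: 25.0
```

Request:
drive_tool(
  series=[
    [[0,0,-0.05],0],
    [[0,0,0],0],
    [[0,0,-0.05],0],
    [[0,0,0],0],
    [[0,0,0],0],
    [[0,0,0],0],
    [[0,0,0],0],
    [[0,0,0],0],
    [[0,0,0],0],
    [[0,0,0],0],
  ],
)

```text
time: 10.2
ee_pos: [0.5775, 0.0761, 0.0296]
eef_rot: [-0.001, 1.0, 0.0, -0.0]
ft_force: [-0.0, -0.1, -0.6]
width: 0.0242
grip_force: 25.0
```

Request:
drive_tool(
  series=[
    [[0,0,-0.05],0],
    [[0,0,0],0],
    [[0,0,0],0],
    [[0,0,0],0],
    [[0,0,0],0],
    [[0,0,0],0],
    [[0,0,0],0],
    [[0,0,0],0],
    [[0,0,0],0],
    [[0,0,0],0],
  ],
)

```text
time: 11.45
ee_pos: [0.5776, 0.0761, 0.0295]
eef_rot: [-0.001, 1.0, 0.0, 0.0]
ft_force: [-2.0, -0.2, 5.5]
width: 0.024
grip_force: 25.0
```

It is on the floor (5.5 N contact). Release and rise.

Request:
drive_tool(
  series=[
    [[0,0,0],0],
    [[0,0,0],0],
    [[0,0,0],0],
    [[0,0,0],0],
    [[0,0,0],0],
    [[0,0,0],0],
    [[0,0,0],0],
    [[0,0,0],0],
    [[0,0,0],0],
    [[0,0,0],0],
  ],
  hand=0.4,
)

```text
time: 12.7
ee_pos: [0.5775, 0.0761, 0.0291]
eef_rot: [-0.001, 1.0, 0.0, 0.0]
ft_force: [0.8, 0.1, -0.3]
width: 0.0523
grip_force: 0.0
```

Request:
drive_tool(
  series=[
    [[0,0,1],0],
    [[0,0,2],0],
    [[0,0,3],0],
    [[0,0,4],0],
    [[0,0,4],0],
    [[0,0,2],0],
    [[0,0,0],0],
    [[0,0,0],0],
    [[0,0,0],0],
    [[0,0,0],0],
  ],
)

```text
time: 13.95
ee_pos: [0.5771, 0.0761, 0.1883]
eef_rot: [-0.001, 1.0, -0.0, -0.001]
ft_force: [-0.3, 1.1, -0.9]
width: 0.052
grip_force: 0.0
```

Request:
drive_tool(
  series=[
    [[-1.2,3.4,0],0],
    [[-1.2,3.4,0],0],
    [[-1.3,3.4,0],0],
    [[-1.2,3.4,0],0],
    [[-1.3,3.4,0],0],
    [[-1.2,3.4,0],0],
    [[-1.3,3.4,0],0],
    [[-1.2,3.5,0],0],
    [[0,0,0],0],
    [[0,0,0],0],
  ],
  hand=0.2,
)

```text
time: 15.2
ee_pos: [0.4788, 0.3483, 0.1887]
eef_rot: [-0.0, 1.0, -0.0, -0.0]
ft_force: [0.2, 0.3, 0.1]
width: 0.0696
grip_force: 0.0
```

```bash
python3 -c "
from h import *
import cv2
c=wrist('w3'); print(px(c,[.4775,.349,.065]),px(c,[.4775,.349,0]),px(c,[.578,.076,.044]))
p=px(c,[.4775,.349,.065]).astype(int); x,y=max(p[0]-60,0),max(p[1]-50,0); print(x,y)
i=cv2.imread('pics/w3.png')
a=cv2.resize(i[y:y+100,x:x+120],(600,500),interpolation=cv2.INTER_CUBIC); cv2.imwrite('pics/w3c.png',a)"
```

```text
15.2 [0.47881933 0.34833705 0.18872177] [-3.13864885e-04  9.99999868e-01 -3.97445314e-04 -9.16701095e-05] 0.06957423087271898 0.0 [0.18497251 0.32486184 0.12718296]
[318.62310145 194.75838255] [318.65266416 180.24565288] [ 88.57647179 271.09559902]
258 144
```

View pics/w3c.png

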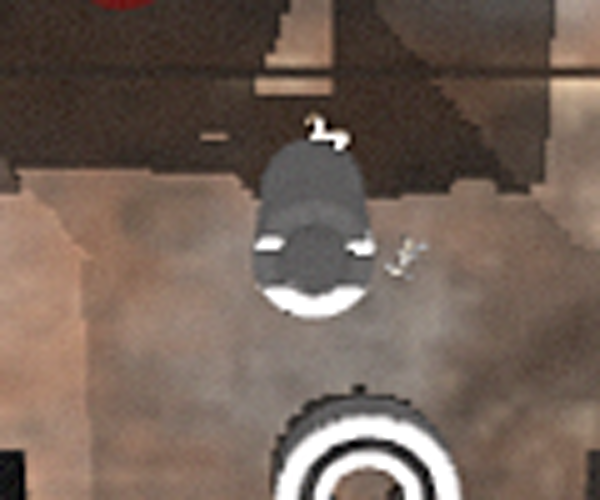

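The tall spacer's ring is centred at about (320.6,195.6), so it lies 2 mm further towards +y. Moving by +0.2 cm and descending to z = 0.048.

Request:
drive_tool(
  series=[
    [[0,0.2,-2],0],
    [[0,0,-2.5],0],
    [[0,0,-2.5],0],
    [[0,0,-2.5],0],
    [[0,0,-2],0],
    [[0,0,-1.5],0],
    [[0,0,-1],0],
    [[0,0,0],0],
    [[0,0,0],0],
    [[0,0,0],0],
  ],
)

```text
time: 16.5
ee_pos: [0.4789, 0.3514, 0.0498]
eef_rot: [-0.001, 1.0, 0.0, 0.0]
ft_force: [0.1, -0.1, -0.1]
width: 0.0694
grip_force: 0.0
```

Request:
drive_tool(
  series=[
    [[0,0,0],0],
    [[0,0,0],0],
    [[0,0,0],0],
    [[0,0,0],0],
    [[0,0,0],0],
    [[0,0,0],0],
    [[0,0,0],0],
    [[0,0,0],0],
    [[0,0,0],0],
    [[0,0,0],0],
  ],
  hand=1,
)

```text
time: 17.75
ee_pos: [0.4785, 0.3511, 0.049]
eef_rot: [-0.001, 1.0, 0.0, -0.0]
ft_force: [0.7, 0.6, -0.7]
width: 0.0242
grip_force: 25.0
```

Gripped. Lift 10 cm, then carry to above the tall slot at (0.578, 0.008), moving out in x early to stay clear of the vise.

Request:
drive_tool(
  series=[
    [[0,0,1],0],
    [[0,0,2.5],0],
    [[0,0,3],0],
    [[0,0,2.5],0],
    [[1.5,-1,1],0],
    [[2.5,-3,0],0],
    [[2.5,-4,0],0],
    [[2,-4,0],0],
    [[1,-4,0],0],
    [[0.4,-4,0],0],
  ],
)

```text
time: 19.0
ee_pos: [0.5784, 0.1481, 0.1485]
eef_rot: [0.0, 1.0, -0.0, -0.0]
ft_force: [0.6, 0.0, -1.1]
width: 0.0245
grip_force: 25.0
```

Request:
drive_tool(
  series=[
    [[0,-4,0],0],
    [[0,-4,0],0],
    [[0,-3,0],0],
    [[0,-2,0],0],
    [[0,-1.3,0],0],
    [[0,0,0],0],
    [[0,0,0],0],
    [[0,0,0],0],
    [[0,0,0],0],
    [[0,0,0],0],
  ],
)

```text
time: 20.25
ee_pos: [0.5775, 0.0085, 0.1491]
eef_rot: [-0.001, 1.0, 0.0, 0.0]
ft_force: [0.1, -0.8, -0.4]
width: 0.0241
grip_force: 25.0
```

```bash
python3 -c "
from h import *
c=wrist('w4'); print([px(c,[.578+a,.008+b,.018]) for a in(-.022,.022) for b in (-.022,.022)],px(c,[.578,.076,.044]))"
```

```text
20.25 [0.57750367 0.00845827 0.14909291] [-8.16980490e-04  9.99999663e-01  7.30654202e-05  1.44494803e-05] 0.024089353393994182 24.99961822115324 [ 0.14828811 -0.81854801 -0.36146564]
[array([295.81558202, 173.62261075]), array([339.06287563, 173.69934819]), array([296.71398066, 214.34070503]), array([338.11591266, 214.40423253])] [388.66464042 202.05658142]
```

View pics/w4.png

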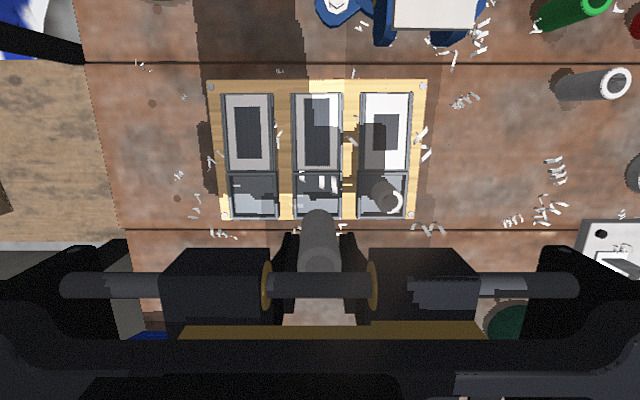

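The short spacer stands in its pocket at about (385,195). The centre pocket, columns 294–341, matches the prediction and carries the longest bar. Lowering.

Request:
drive_tool(
  series=[
    [[0,0,-1.5],0],
    [[0,0,-2],0],
    [[0,0,-2],0],
    [[0,0,-1.5],0],
    [[0,0,-0.8],0],
    [[0,0,-0.5],0],
    [[0,0,-0.2],0],
    [[0,0,0],0],
    [[0,0,0],0],
    [[0,0,0],0],
  ],
)

```text
time: 21.55
ee_pos: [0.5777, 0.0081, 0.0644]
eef_rot: [-0.001, 1.0, 0.0, 0.0]
ft_force: [0.4, -0.3, -0.9]
width: 0.0243
grip_force: 25.0
```

Request:
drive_tool(
  series=[
    [[0,0,-0.1],0],
    [[0,0,-0.1],0],
    [[0,0,-0.1],0],
    [[0,0,-0.1],0],
    [[0,0,0],0],
    [[0,0,-0.05],0],
    [[0,0,0],0],
    [[0,0,0],0],
    [[0,0,0],0],
    [[0,0,0],0],
  ],
)

```text
time: 22.8
ee_pos: [0.5775, 0.0082, 0.0596]
eef_rot: [-0.001, 1.0, 0.0, 0.0]
ft_force: [0.9, -0.5, -0.6]
width: 0.0241
grip_force: 25.0
```

Request:
drive_tool(
  series=[
    [[0,0,-0.05],0],
    [[0,0,0],0],
    [[0,0,-0.05],0],
    [[0,0,0],0],
    [[0,0,-0.05],0],
    [[0,0,0],0],
    [[0,0,0],0],
    [[0,0,0],0],
    [[0,0,0],0],
    [[0,0,0],0],
  ],
)

```text
time: 24.05
ee_pos: [0.5775, 0.0081, 0.0581]
eef_rot: [-0.001, 1.0, 0.0, 0.0]
ft_force: [1.2, -0.1, -1.3]
width: 0.0242
grip_force: 25.0
```

Request:
drive_tool(
  series=[
    [[0,0,-0.05],0],
    [[0,0,0],0],
    [[0,0,0],0],
    [[0,0,0],0],
    [[0,0,0],0],
    [[0,0,0],0],
    [[0,0,0],0],
    [[0,0,0],0],
    [[0,0,0],0],
    [[0,0,0],0],
  ],
)

```text
time: 25.3
ee_pos: [0.5778, 0.0081, 0.0579]
eef_rot: [-0.001, 1.0, 0.0, 0.0]
ft_force: [-1.2, 0.1, 5.7]
width: 0.0242
grip_force: 25.0
```

Contact. Release with a partial opening and rise well clear.

Request:
drive_tool(
  series=[
    [[0,0,0],0],
    [[0,0,0],0],
    [[0,0,0],0],
    [[0,0,0],0],
    [[0,0,0],0],
    [[0,0,0],0],
    [[0,0,0],0],
    [[0,0,0],0],
    [[0,0,0],0],
    [[0,0,0],0],
  ],
  hand=0.45,
)

```text
time: 26.55
ee_pos: [0.5775, 0.0081, 0.0576]
eef_rot: [-0.001, 1.0, 0.0, 0.0]
ft_force: [-1.3, -0.9, -1.0]
width: 0.0481
grip_force: 0.0
```

Request:
drive_tool(
  series=[
    [[0,0,1],0],
    [[0,0,2],0],
    [[0,0,3],0],
    [[0,0,3],0],
    [[0,0,3],0],
    [[0,0,2],0],
    [[0,0,1],0],
    [[0,0,0],0],
    [[0,0,0],0],
    [[0,0,0],0],
  ],
)

```text
time: 27.8
ee_pos: [0.5771, 0.0081, 0.2067]
eef_rot: [-0.001, 1.0, -0.0, -0.001]
ft_force: [-0.9, -0.4, -0.9]
width: 0.0478
grip_force: 0.0
```

```bash
python3 -c "
from h import *
import cv2
from bench import vision
wrist('w5')
c=vision.camera('scene')['color'][155:310,210:450,::-1]
cv2.imwrite('pics/s2.png',cv2.resize(c,None,fx=3.2,fy=3.2,interpolation=cv2.INTER_CUBIC))"
```

```text
27.8 [0.57709406 0.00814297 0.20669648] [-6.25092416e-04  9.99999541e-01 -7.61624777e-05 -7.21941381e-04] 0.04782177656054491 0.0 [-0.93217644 -0.41254256 -0.94721887]
```

View pics/s2.png

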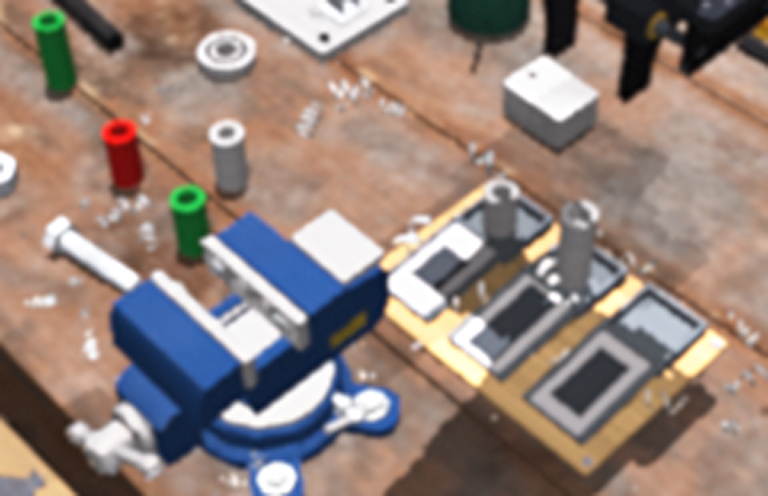

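Both spacers stand upright in their slots, short at (500,210) and tall at (577,245). The middle spacer at (228,155) and the bystanders have not moved.

```bash
python3 -c "
from bench import r
print(r.close_job())"
```

```text
the job is handed in; nothing more can be done
None
```

The short and tall spacers are standing upright in their matching slots, set down gently in that order; the middle spacer and the bystander parts look unmoved in the last picture, and the job was handed in at about 28 s.

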